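# Hang a small-parts bin in the groove of the bench slat rack

### The arm

A 7-joint arm with a two-finger parallel gripper is mounted at the origin on the work surface. World frame = base frame: x ahead of the robot, y to its left, z up, the work surface at z = 0. Lengths are in m, angles in rad, forces in N, time in s.
With the tool pointing down it reaches from about 0.425 to 0.925 m from the base axis. Payload 6.8 kg.
Tool frame: the origin (TCP) lies on the centre line of the jaws, within the pads' length; the fingertips stand 25 mm ahead of it and the grasp point (between the pads) lies 6 mm ahead of it; z points along the fingers, y is the line along which they close (so a half turn about z gives the same grasp; the last joint's range is limited). The gripper opens to 85 mm and grips with 20 to 120 N. Pads are 22 mm wide; open, the fingers measure 114 mm over their backs; the gripper's body (76 mm by 85 mm) begins 54 mm behind the grasp point. The pads swing forward as they close: fully open they stand 13 mm farther back than shut.
Start: joints at [-1.28, 0.477, 0.022, 1.555, -0.011, 1.109, -0.083], TCP at [0.262, 0.622, 0.256] pointing down, gripper open.
Joint ranges: [-2.96, 2.96], [-0.34, 2.1], [-1.41, 1.46], [0.24, 2.44], [-1.37, 4.51], [0.17, 1.92], [-2.96, 2.96]. Speed limits (rad/s): [2.39, 2.39, 3.14, 3.14, 3.14, 3.14, 3.14].

### API

Orientations are given as a unit quaternion [w, x, y, z].
In Python, from bench import ctrl gives the robot as it stands.
- The arm moves only by the tool arm_command, never from a script. Its argument "commands" is a list of rows, each a list of 2 entries, a list of its own where there are three numbers: the shift along the tool's x, y, z in mm, then the turn about the tool's z in rad. A call has exactly 8 rows; each row is the pose to reach, as a shift and turn from the pose commanded when the call began, along the tool's axes at that moment; what a row does not reach only later rows make up. A row lasts 1/8 s, in which the tool goes at most 62.5 mm and 10.7 degrees, less where a joint would pass 70% of its speed; a pose out of reach is approached as far as the arm can. A call with a gripper value outside its range is refused whole. "jaw" is the closure, from -1 (fully open) to 1 (shut), set as the call begins (left out, the last holds). The fingers move at their own pace and stop on an object; "newtons" is the grip in N (left out, the last holds). Time passes only in rows, so rows that repeat a pose let the fingers close, or fill a call up. It gives the time, the measured TCP pose, the force, the opening and the grip force at its end, in the units of the state.
- ctrl.get_state(): the state, without advancing time (a new reading comes with each control period).
- ctrl.snapshot(name): name is "scene" or "side" or "wrist"; returns the picture (420x560x3 uint8, red, green, blue); there is no depth.
- ctrl.camera_params(name): a dict with "fx", "fy", "cx", "cy" (pixels), "T" (4x4, takes a point from camera to world coordinates). Camera axes: x right, y down, z forward; pixel columns grow to the right and rows downward; lengths in m; the calibration is good to about 2 mm. The wrist camera is an equidistant fisheye: a pixel r from the principal point sees the ray r / f radians off the axis. A picture is of the moment at which its call begins: read the wrist's pose just before it. camera_params takes no time and is no camera call; for the wrist camera it gives the pose at the moment of the call.
- ctrl.finish_job(): hands the job in; it is judged then, once.
Trained networks look in the newest picture that a camera, given by its name, has taken for a name from the list of things; names that differ only in an ending like _2 or _b are one class to them, and where a whole thing is asked for, a point or a joint stands for the part that bears it (a point fixed in the world has none). Each returns a list of dicts, best first, with "confidence" (0 to 1); they miss things now and then, are a little off and sometimes report something else, mostly with a low value. They report only what shows in the picture. A call takes as long as a camera call. They do not tell look-alikes from the thing itself.
- ctrl.outline_of(target, camera): "region" (420x560 bool, what is visible of it) and "box" ([left, top, right, bottom] in pixels, round what is visible of it).
- ctrl.tip_of(target, camera): "uv" ([column, row] in pixels: a listed point, or the origin of a listed thing).
The state is a dict: "time": time; "joints": joint angles; "joint_velocities": joint speeds; "joint_torque": joint torques, N m; "tcp_pos": TCP position; "ee_rot": TCP orientation; "force": force on the tool from outside, world axes, zero at the start; "torque": the same for the moment, N m; "gripper_width": opening from 0.0 (shut) to 1.0 (fully open); "grasp_force": force on a finger pad.
Only numpy, scipy, OpenCV 4.12 (cv2) and the standard library are available. Lean on these libraries where they do the work, as an engineer would, in place of code of your own. Each camera call takes 0.05 s, during which the arm holds its last target. There are 200 camera calls.

### The job

Take the small blue bin that has the steel hanging tongue on its back and hang it in the groove of the slat rack: tip its front up, put the tongue into the groove, then swing the bin down level until its back lies flat on the slat, gently and without forcing it. Let its weight rest on the groove before you let go, do not drop it in; leave the bin hanging by itself and leave the plain bin, the screwdriver and the ring where they are.

Things in the scene. Friction and masses are not known exactly. Their poses are not given: they have to be found in the camera images.
- bin: The bin to hang: open blue plastic box 110 mm long (x), 48 wide (y), 50 high, walls 4 mm, 0.14 to 0.28 kg, upright on the bench. Origin: centre of its underside; z up, +x its front, -x its back. A steel hanger 40 mm wide sticks out of the back (outer face x = -55 mm), see the two points. Grip it across the 48 mm from above.
- bin_heel (a point): On the bin at (-55, 0, 46) mm of its frame: where the underside of the hanger's level web meets the back wall. The web runs from the wall out to x = -66 mm, z = 46 to 50 mm; at its end stands the tongue. Axes as the bin's.
- bin_tongue (a point): On the bin at (-64, 0, 71) mm of its frame: middle of the top edge of the upright tongue (x = -66 to -62 mm, z = 46 to 71 mm; 7 mm gap between tongue and back wall). Axes as the bin's. It enters the groove with the bin's front raised 35 to 40 degrees (held leaning some 15 degrees to the bin's front, the gripper tilts less).
- rack: Fixed slat rack. Origin: on the bench under the middle of the slat board's front face; x out of the face (away from the robot; the bin hangs on that side), y along the groove, z up. Foot plate x -75 to 35 mm, 10 thick; two uprights 21 mm wide at y = +-112.5, 175 tall, front at x = -4; between them the aluminium slat board, 202 wide, with one level groove along y.
- groove (a point): Fixed to the rack at (0, 0, 125) mm of its frame, on the board's front face. The board is clamped by hand, its height differs by up to 8 mm either way: the groove FLOOR lies anywhere from 117 to 133 mm above the bench, which no listed pose tells; feel or see it. The board does not give, but its clamps bear at most 30 N of push from the bin.
- lip (a point): Fixed to the rack at (0, 0, 143) mm: nominal lower front edge of the lip (true height as uncertain as the floor's). Section, heights above the true floor: mouth open 0 to 18 mm; lip x = -4 to 0 mm, 18 to 32 mm high; groove 28 mm deep from the face, roof at 32 mm; top of board 38 mm.
- slat_face (a point): Fixed to the rack at (0, 0, 95) mm: on the lower slat's front face (x = 0), which reaches from the groove floor to 62 mm below it; slat 34 mm thick. Hung: web on the groove floor, tongue behind the lip overlapping it 7 mm, bin's back on this face (3 mm play), bin level within 3 degrees.
- plain_bin: Bystander: an equal blue bin, 110 x 48 x 50 mm, without hanger. Origin: centre of its underside. It may stand in either bin's place.
- screwdriver: Bystander: a screwdriver lying on the bench, about 200 mm long along its x.
- ring: Bystander: flat black plastic ring, 150 mm outer and 104 mm inner diameter, 12 mm high. Origin: centre of its underside.
Not all that is in view belongs to the job. What is shaped like the bin but brown or red is not meant.

How it is judged:
By the outcome, as a careful person would: the job done as asked, in the order asked, and still so for the second after the job is handed in, with the robot touching nothing.
It also fails if it takes over 61 s, if anything falls off the work surface, if the arm or the gripper's body presses on something with over 40 N, if the wrist force passes 120 N, or if a joint passes its speed limit or range.

## Working session

There is one attempt and no reset: what is moved stays moved. The work goes in short steps, Python scripts to look and compute and a tool call to move; the robot and the scene stay as the last step left them, time stands still between calls to the robot, and variables do not carry over. Pictures are saved under pics/ and viewed, at most 10 in all, crops included, and the job is handed in when it is done.

Besides the shell and the picture viewer there is one more tool, called after "Request:" as name([rows], argument=value, ...), one row to a line, values as JSON. arm_command: Moves the arm, as the interface text tells. Its arguments: {"type":"object","properties":{"commands":{"type":"array","items":{"type":"array"}},"jaw":{"type":"number"},"newtons":{"type":"number"}},"required":["commands"]}

```bash
ls; mkdir -p pics; python3 - <<'E'
from bench import ctrl
import cv2,numpy as np
s=ctrl.get_state();print({k:np.round(v,3).tolist() for k,v in s.items()})
a=ctrl.snapshot("scene");b=ctrl.snapshot("side")
for n in("scene","side"):
    p=ctrl.camera_params(n);print(n,p["fx"],p["fy"],p["cx"],p["cy"],np.round(p["T"],4).tolist())
    for t in("bin","plain_bin","rack","screwdriver","ring"):
        print(t,[(round(r["confidence"],2),np.round(r["box"]).tolist()) for r in ctrl.outline_of(t,n)])
    for t in("bin","bin_heel","bin_tongue","groove","lip","slat_face","rack"):
        print(t,[(round(r["confidence"],2),np.round(r["uv"],1).tolist()) for r in ctrl.tip_of(t,n)])
cv2.imwrite("pics/scene.png",a[...,::-1]);cv2.imwrite("pics/side.png",b[...,::-1])
E
```

```text
pics
{'time': 0.0, 'joints': [-1.28, 0.478, 0.022, 1.556, -0.011, 1.109, -0.083], 'joint_velocities': [0.003, 0.002, -0.001, 0.0, 0.001, -0.0, 0.001], 'joint_torque': [0.0, -59.645, 1.608, -28.12, 0.012, 0.009, -0.0], 'tcp_pos': [0.262, 0.622, 0.255], 'ee_rot': [-0.0, 0.198, 0.98, -0.001], 'force': [-0.747, -0.185, 0.16], 'torque': [-0.006, 0.024, 0.023], 'grasp_force': 0.0, 'gripper_width': 1.002}
scene 539.1293772240857 539.1293772240857 280.88850285090894 209.91001673202607 [[0.7568, 0.3975, -0.5189, 1.2381], [0.6535, -0.4438, 0.6131, -0.8398], [0.0135, -0.8031, -0.5957, 0.904], [0.0, 0.0, 0.0, 1.0]]
bin [(0.88, [174.0, 213.0, 206.0, 254.0]), (0.87, [205.0, 302.0, 266.0, 362.0]), (0.82, [226.0, 225.0, 270.0, 278.0]), (0.65, [101.0, 239.0, 151.0, 285.0]), (0.56, [349.0, 184.0, 392.0, 224.0])]
plain_bin [(0.8, [166.0, 262.0, 205.0, 310.0])]
rack [(0.91, [237.0, 142.0, 317.0, 241.0])]
screwdriver [(0.92, [270.0, 282.0, 317.0, 346.0])]
ring [(0.63, [226.0, 227.0, 269.0, 281.0]), (0.59, [328.0, 248.0, 387.0, 290.0]), (0.42, [166.0, 262.0, 207.0, 312.0])]
bin [(0.91, [191.9, 240.9]), (0
[... 883 characters left out ...]
)]
plain_bin [(0.8, [281.0, 133.0, 329.0, 174.0])]
rack [(0.89, [288.0, 195.0, 347.0, 361.0])]
screwdriver [(0.96, [175.0, 172.0, 255.0, 201.0])]
ring [(0.73, [144.0, 231.0, 213.0, 292.0])]
bin [(0.94, [357.2, 207.3]), (0.7, [231.2, 150.0]), (0.62, [285.3, 210.0]), (0.57, [364.6, 148.5])]
bin_heel [(0.87, [308.7, 205.8]), (0.82, [222.4, 152.2]), (0.69, [346.0, 174.8]), (0.65, [214.8, 339.7]), (0.61, [358.4, 153.2])]
bin_tongue [(0.92, [220.3, 144.3]), (0.75, [217.9, 328.5]), (0.72, [352.5, 167.9]), (0.64, [314.1, 198.4]), (0.57, [358.6, 150.2])]
groove [(0.59, [306.4, 264.5])]
lip [(0.61, [307.8, 266.3]), (0.58, [307.3, 263.2])]
slat_face [(0.7, [309.4, 275.3])]
rack [(0.78, [305.8, 295.2])]
```

```bash
python3 - <<'E'
import cv2
a=cv2.imread("pics/scene.png");b=cv2.imread("pics/side.png")
cv2.imwrite("pics/scene2.png",cv2.resize(a[130:370,90:410],(800,600),interpolation=cv2.INTER_CUBIC))
cv2.imwrite("pics/side2.png",cv2.resize(b[110:420,130:410],(542,600),interpolation=cv2.INTER_CUBIC))
E
```

```text
(no output)
```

View pics/scene2.png

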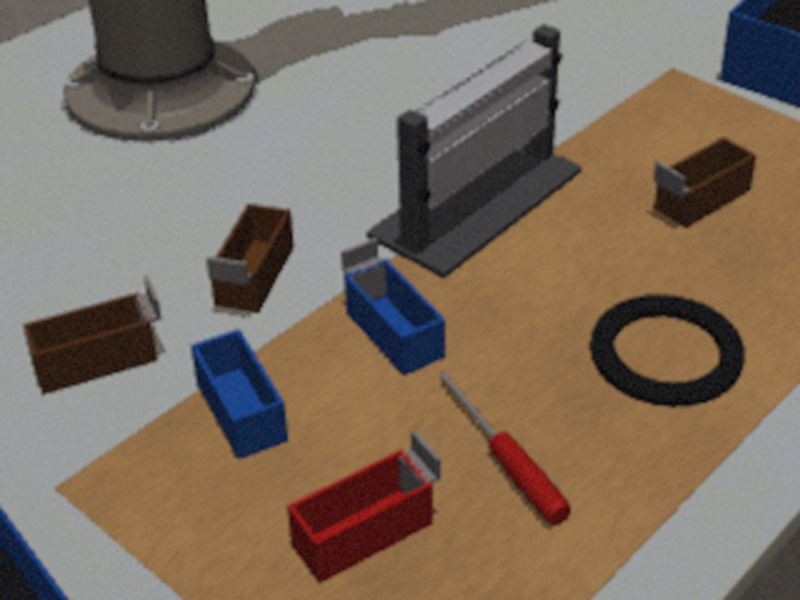

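View pics/side2.png

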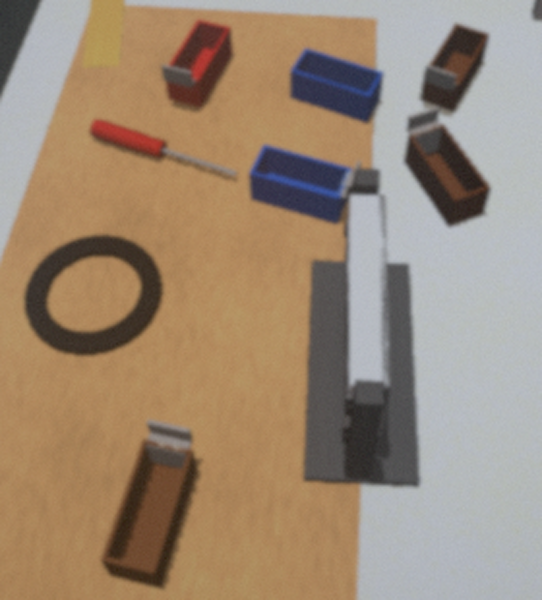

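The scene crop shows two blue bins. One at (390,310) in the crop (full frame 246,254) has the steel tongue on its back. The other at (240,390) is plain. The red bin at (365,515) and the brown bins at (255,260), (90,340) and (705,180) are decoys. The side crop agrees: the tongue bin is at (305,180), right by the rack's upright. The tongue bin at full-frame (246,254) is the one meant, being both blue and tongued, and this enlarged crop confirms it.

```bash
cat > h.py <<'E'
import numpy as np,cv2
from scipy.optimize import minimize
def proj(p,P):
    T=np.array(p["T"]);q=(np.asarray(P)-T[:3,3])@T[:3,:3]
    return np.c_[p["fx"]*q[:,0]/q[:,2]+p["cx"],p["fy"]*q[:,1]/q[:,2]+p["cy"]]
def box(x0,x1,y0,y1,z0,z1): return np.array([(x,y,z) for x in(x0,x1) for y in(y0,y1) for z in(z0,z1)])/1000.
def place(P,x,y,a): 
    c,s=np.cos(a),np.sin(a);return P@np.array([[c,-s,0],[s,c,0],[0,0,1]]).T+[x,y,0]
BIN=lambda v:[box(-55,55,-24,24,0,50)]
RACK=lambda v:[box(-75,35,-123,123,0,10),box(-34,-4,-123,-102,0,175),box(-34,-4,102,123,0,175),box(-34,0,-101,101,63+v,163+v)]
def sil(p,parts,x,y,a):
    m=np.zeros((420*4,560*4),np.uint8)
    for B in parts:
        u=proj(p,place(B,x,y,a))*4+1.5
        cv2.fillConvexPoly(m,cv2.convexHull(np.round(u*16).astype(np.int32)),255,shift=4)
    return cv2.resize(m,(560,420),interpolation=cv2.INTER_AREA)/255.
def fit(views,parts,x0,n=3):
    f=lambda q:sum(np.abs(sil(p,parts(q[3]*1e3 if n==4 else 0),*q[:3])-m).sum() for p,m in views)
    s=np.array([.01,.01,.1,.006])[:n];best=None;q=np.array(x0[:n],float)
    for k in range(4):
        S=np.vstack([q]+[q+s[i]*np.eye(n)[i]*(-1)**k for i in range(n)])
        r=minimize(f,q,method="Nelder-Mead",options=dict(initial_simplex=S,xatol=1e-5,fatol=.05,maxiter=400));q=r.x;s=s*.6
    return q,r.fun
def hit(p,uv,z):
    T=np.array(p["T"]);d=T[:3,:3]@[(uv[0]-p["cx"])/p["fx"],(uv[1]-p["cy"])/p["fy"],1]
    return T[:3,3]+d*(z-T[2,3])/d[2]
E
python3 - <<'E'
from bench import ctrl
from h import *
P={n:ctrl.camera_params(n) for n in("scene","side")}
im={"scene":cv2.imread("pics/scene.png"),"side":cv2.imread("pics/side.png")}
def blue(n,b):
    h=cv2.cvtColor(im[n],cv2.COLOR_BGR2HSV);m=((h[...,0]>95)&(h[...,0]<130)&(h[...,1]>110)).astype(float)
    k=np.zeros_like(m);k[b[1]-6:b[3]+6,b[0]-6:b[2]+6]=1;return m*k
for t,bs,bd in(("bin",(226,225,270,278),(257,183,313,224)),("plain",(166,262,205,310),(281,133,329,174))):
    g=hit(P["side"],((bd[0]+bd[2])/2,(bd[1]+bd[3])/2),.025)
    v=[(P["scene"],blue("scene",bs)),(P["side"],blue("side",bd))]
    print(t,g,[m.sum() for _,m in v])
    R=[fit(v,BIN,[g[0],g[1],a]) for a in(0,.3,-.3)];print(min(R,key=lambda r:r[1]),[r[1] for r in R])
vs=[]
for n in P:
    ctrl.snapshot(n);r=ctrl.outline_of("rack",n)[0]["region"].astype(float);vs.append((P[n],r))
g=hit(P["scene"],(282.9,213.1),0);print("rack",g,hit(P["side"],(305.8,295.2),0))
R=[fit(vs,RACK,[g[0],g[1],a,0],4) for a in(0,.1,-.1)]
for r in R:print(r, [ (np.abs(sil(p,RACK(r[0][3]*1e3),*r[0][:3])-m).sum(),m.sum()) for p,m in vs])
for n in P:
  for z in(117,125,133): print(n,z,[np.round(proj(P[n],place(np.array([[0,0,z/1e3]]),*R[0][0][:3])),1)])
E
```

```text
bin [ 0.53541343 -0.13951714  0.025     ] [np.float64(977.0), np.float64(250.0)]
(array([ 0.53437198, -0.13308534, -0.29391989]), np.float64(1479.105882352941)) [np.float64(1479.4117647058824), np.float64(1481.4313725490197), np.float64(1479.105882352941)]
plain [ 0.49778254 -0.30740912  0.025     ] [np.float64(1175.0), np.float64(212.0)]
(array([ 0.50162756, -0.3042622 , -0.3793622 ]), np.float64(1136.2941176470588)) [np.float64(1138.8588235294117), np.float64(1136.2941176470588), np.float64(1138.0509803921568)]
rack [0.46453871 0.08315229 0.        ] [0.47562058 0.07698567 0.        ]
(array([4.74467354e-01, 8.43682609e-02, 4.27877425e-02, 2.33320384e-04]), np.float64(469.4117647058823)) [(np.float64(260.69803921568626), np.float64(4586.0)), (np.float64(208.71372549019608), np.float64(7282.0))]
(array([4.74440571e-01, 8.44117647e-02, 4.22261699e-02, 3.23828130e-04]), np.float64(470.2392156862745)) [(np.float64(261.14509803921567), np.float64(4586.0)), (np.float64(209.09411764705882), np.float64(7282.0))]
(array([4.74467236e-01, 8.43194606e-02, 4.30760872e-02, 3.47873425e-04]), np.float64(469.078431372549)) [(np.float64(259.88235294117646), np.float64(4586.0)), (np.float64(209.19607843137254), np.float64(7282.0))]
scene 117 [array([[286.7, 179.2]])]
scene 125 [array([[286.8, 176.6]])]
scene 133 [array([[286.8, 174.1]])]
side 117 [array([[309.2, 268.6]])]
side 125 [array([[309.4, 266.3]])]
side 133 [array([[309.6, 264. ]])]
```

```bash
cat >> h.py <<'E'
HBIN=lambda v:[box(-55,55,-24,24,0,50),box(-66,-55,-20,20,46,50),box(-66,-62,-20,20,46,71)]
E
python3 - <<'E'
from bench import ctrl
from h import *
P={n:ctrl.camera_params(n) for n in("scene","side")}
v=[];w=[]
for n,c,c2 in(("scene",(246,254),(186,287)),("side",(287,203),(305,155))):
    ctrl.snapshot(n);L=ctrl.outline_of("bin",n)+ctrl.outline_of("plain_bin",n)
    for vv,cc in((v,c),(w,c2)):
        d=[r for r in L if np.hypot((r["box"][0]+r["box"][2])/2-cc[0],(r["box"][1]+r["box"][3])/2-cc[1])<12]
        print(n,cc,[(r["confidence"],r["region"].sum()) for r in d]); 
        if d: vv.append((P[n],d[0]["region"].astype(float)))
for nm,vv,M in(("bin",v,HBIN),("plain",w,BIN)):
    for sub in([vv]+[[x] for x in vv]):
        R=[fit(sub,M,[.53 if nm=="bin" else .5,-.13 if nm=="bin" else -.305,a]) for a in(0,-.3,.2)];print(nm,min(R,key=lambda r:r[1]))
a=cv2.imread("pics/scene.png",0).astype(np.float32)
for n in P:
  a=cv2.imread(f"pics/{n}.png",0).astype(np.float32);o=[]
  for z in range(100,182,2):
    u=proj(P[n],place(np.array([[0,y,z/1e3] for y in np.linspace(-.08,.08,60)]),.4745,.0844,.0427)).astype(np.float32)
    o.append((z,round(float(cv2.remap(a,u[:,:1],u[:,1:],cv2.INTER_LINEAR).mean()))))
  print(n,o)
E
```

```text
scene (246, 254) [(0.87, np.int64(1310))]
scene (186, 287) [(0.59, np.int64(1279))]
side (287, 203) [(0.87, np.int64(1547))]
side (305, 155) [(0.92, np.int64(1274))]
bin (array([ 0.53455212, -0.13470579, -0.26157396]), np.float64(171.00392156862745))
bin (array([ 0.53275885, -0.13254151, -0.25162712]), np.float64(48.450980392156865))
bin (array([ 0.5353353 , -0.13593899, -0.25456357]), np.float64(82.49411764705883))
plain (array([ 0.50107309, -0.30495926, -0.35611544]), np.float64(105.3921568627451))
plain (array([ 0.49990876, -0.30400138, -0.36021198]), np.float64(42.46666666666666))
plain (array([ 0.50182419, -0.30627221, -0.35611796]), np.float64(40.67058823529412))
scene [(100, 73), (102, 73), (104, 74), (106, 74), (108, 74), (110, 74), (112, 73), (114, 73), (116, 73), (118, 75), (120, 82), (122, 96), (124, 108), (126, 110), (128, 102), (130, 94), (132, 93), (134, 93), (136, 93), (138, 91), (140, 87), (142, 81), (144, 76), (146, 72), (148, 71), (150, 72), (152, 74), (154, 77), (156, 80), (158, 88), (160, 106), (162, 129), (164, 148), (166, 155), (168, 156), (170, 156), (172, 156), (174, 156), (176, 155), (178, 154), (180, 152)]
side [(100, 98), (102, 99), (104, 101), (106, 102), (108, 104), (110, 105), (112, 107), (114, 109), (116, 111), (118, 113), (120, 116), (122, 118), (124, 120), (126, 122), (128, 125), (130, 127), (132, 129), (134, 131), (136, 134), (138, 136), (140, 138), (142, 141), (144, 143), (146, 145), (148, 147), (150, 149), (152, 151), (154, 152), (156, 154), (158, 156), (160, 157), (162, 159), (164, 161), (166, 162), (168, 164), (170, 166), (172, 167), (174, 169), (176, 171), (178, 172), (180, 173)]
```

The tongue bin fits at (0.5345, -0.135), yaw -0.26. The rack is at (0.4745, 0.084), yaw 0.043, with its groove floor at about 0.1225. The interface allows no tool tilt, so I'll let the bin pivot between the pads by pressing its front edge on top of a rack upright. First, the grasp.

```bash
cat > go.py <<'E'
# python3 go.py x y z yaw(tool x dir) : shift (mm) and turn in tool axes
import sys,numpy as np
from scipy.spatial.transform import Rotation as R
from bench import ctrl
s=ctrl.get_state();q=np.array(s["ee_rot"]);r=R.from_quat(q[[1,2,3,0]]);M=r.as_matrix()
t=list(map(float,sys.argv[1:]));yaw=np.arctan2(M[1,0],M[0,0])
d=(t[3]-yaw+np.pi)%(2*np.pi)-np.pi
print("yaw",round(yaw,3),"tilt",M[:,2].round(3),"shift",(1e3*M.T@(np.array(t[:3])-s["tcp_pos"])).round(1),"turn",round(-d,3))
print("j",np.round(s["joints"],2),"F",np.round(s["force"],1),"t",round(s["time"],2),"tcp",np.round(s["tcp_pos"],4),"w",round(s["gripper_width"],3),"gf",round(s["grasp_force"],1))
E
python3 go.py 0.5442 -0.1373 0.16 -0.26
```

```text
yaw 2.743 tilt [-0.  0. -1.] shift [-554.8 -590.2   96.3] turn 3.003
j [-1.28  0.48  0.02  1.56 -0.01  1.11 -0.08] F [-0.   0.5  0.3] t 1.8 tcp [0.2621 0.6221 0.2563] w 1.0 gf 0.0
```

Request:
arm_command([
  [[-40,-43,0],0.18],
  [[-80,-86,0],0.36],
  [[-120,-128,0],0.54],
  [[-160,-171,0],0.72],
  [[-200,-213,0],0.9],
  [[-240,-256,0],1.08],
  [[-280,-298,0],1.26],
  [[-320,-341,0],1.44],
], jaw=-1, newtons=20)

```text
time: 2.8
tcp_pos: [0.4251, 0.1819, 0.2567]
ee_rot: [-0.0, 0.797, 0.604, 0.001]
force: [1.3, -0.8, -0.2]
gripper_width: 0.998
grasp_force: 0.0
```

```bash
python3 go.py 0.5442 -0.1373 0.16 -0.26
```

```text
yaw 1.297 tilt [ 0.001  0.001 -1.   ] shift [-275.3  200.9   96.5] turn 1.557
j [-0.95  0.12  0.45  2.07 -0.06  0.97 -0.74] F [ 1.3 -0.8 -0.2] t 2.8 tcp [0.4251 0.1819 0.2567] w 0.998 gf 0.0
```

Request:
arm_command([
  [[-40,29,0],0.18],
  [[-80,58,0],0.36],
  [[-120,88,0],0.54],
  [[-160,117,0],0.72],
  [[-200,146,20],0.9],
  [[-240,175,45],1.08],
  [[-275,201,70],1.26],
  [[-275,201,96],1.44],
])

```text
time: 3.8
tcp_pos: [0.5463, -0.1391, 0.1601]
ee_rot: [0.001, 0.997, -0.074, 0.001]
force: [0.5, 1.0, 0.2]
gripper_width: 1.004
grasp_force: 0.0
```

```bash
cat > look.py <<'E'
# crop from camera: look.py cam out u0 v0 u1 v1 scale
import sys,cv2
from bench import ctrl
c,o=sys.argv[1:3];u0,v0,u1,v1=map(int,sys.argv[3:7]);s=float(sys.argv[7])
a=ctrl.snapshot(c)[...,::-1];cv2.imwrite("pics/"+o,cv2.resize(a[v0:v1,u0:u1],None,fx=s,fy=s,interpolation=cv2.INTER_CUBIC))
E
python3 go.py 0.5442 -0.1373 0.16 -0.26; python3 look.py wrist w1.png 0 0 560 420 1.4
```

```text
yaw -0.148 tilt [ 0.002 -0.003 -1.   ] shift [-2.4 -1.5  0.1] turn 0.112
j [-0.45  0.52  0.79  1.95 -0.48  0.86 -1.13] F [0.5 1.  0.2] t 3.8 tcp [ 0.5463 -0.1391  0.1601] w 1.004 gf 0.0
```

View pics/w1.png

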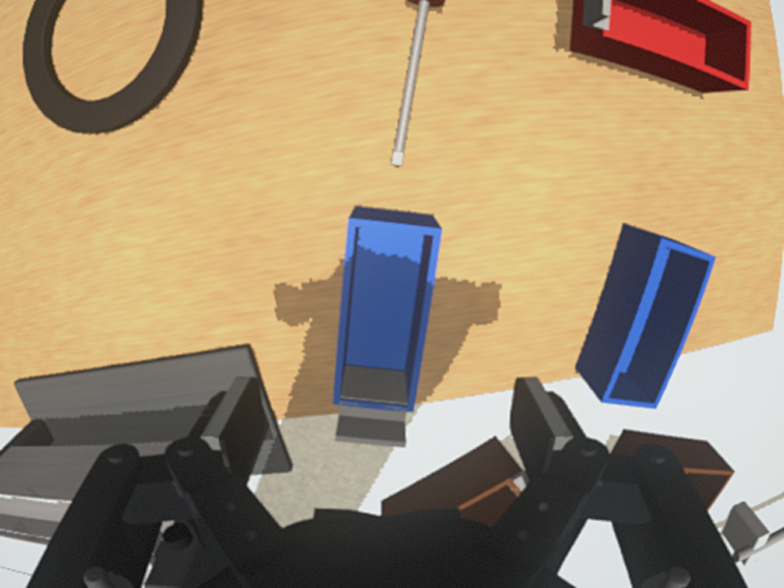

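The wrist view at (390,310) shows the tongued blue bin between the open fingers. It is turned by the remaining 0.11 rad or so, with the screwdriver tip clear at (398,158). Now descending.

Request:
arm_command([
  [[-2,-1,20],0.11],
  [[-2,-1,50],0.11],
  [[-2,-1,80],0.11],
  [[-2,-1,105],0.11],
  [[-2,-1,117],0.11],
  [[-2,-1,117],0.11],
  [[-2,-1,117],0.11],
  [[-2,-1,117],0.11],
])

```text
time: 4.85
tcp_pos: [0.5443, -0.1337, 0.0442]
ee_rot: [-0.0, 0.992, -0.123, 0.001]
force: [0.5, -0.3, 0.0]
gripper_width: 1.0
grasp_force: 0.0
```

Request:
arm_command([
  [[0,0,0],0],
  [[0,0,0],0],
  [[0,0,0],0],
  [[0,0,0],0],
  [[0,0,0],0],
  [[0,0,0],0],
  [[0,0,0],0],
  [[0,0,0],0],
], jaw=1, newtons=20)

```text
time: 5.85
tcp_pos: [0.5439, -0.1339, 0.0436]
ee_rot: [0.0, 0.992, -0.123, 0.0]
force: [-0.6, -0.5, 5.0]
gripper_width: 0.557
grasp_force: 21.9
```

```bash
python3 go.py 0.5442 -0.1373 0.16 -0.26
```

```text
yaw -0.247 tilt [ 0.001 -0.    -1.   ] shift [   1.2    3.3 -116.4] turn 0.013
j [-0.35  0.69  0.64  2.01 -0.67  0.66 -1.09] F [-0.6 -0.5  5. ] t 5.85 tcp [ 0.5439 -0.1339  0.0436] w 0.557 gf 21.9
```

Request:
arm_command([
  [[0,0,-10],0],
  [[0,0,-30],0],
  [[0,0,-70],0],
  [[0,0,-110],0],
  [[0,0,-150],0],
  [[0,0,-190],0],
  [[0,0,-206],0],
  [[0,0,-206],0],
])

```text
time: 6.85
tcp_pos: [0.5439, -0.1334, 0.25]
ee_rot: [-0.0, 0.992, -0.123, 0.001]
force: [0.6, -0.2, -2.3]
gripper_width: 0.557
grasp_force: 21.6
```

```bash
python3 go.py 0.460 -0.0724 0.25 1.61
```

```text
yaw -0.247 tilt [ 0.002  0.001 -1.   ] shift [-96.3 -38.7  -0.1] turn -1.857
j [-0.58  0.41  0.92  1.89 -0.38  1.03 -1.31] F [ 0.6 -0.2 -2.3] t 6.85 tcp [ 0.5439 -0.1334  0.25  ] w 0.557 gf 21.6
```

Request:
arm_command([
  [[-6,-2,0],-0.16],
  [[-18,-7,0],-0.33],
  [[-30,-12,0],-0.5],
  [[-42,-17,0],-0.67],
  [[-54,-22,0],-0.84],
  [[-66,-27,0],-1.01],
  [[-78,-32,0],-1.18],
  [[-90,-36,0],-1.35],
])

```text
time: 7.85
tcp_pos: [0.4637, -0.0761, 0.2476]
ee_rot: [-0.001, 0.85, 0.526, -0.002]
force: [0.4, 0.0, -1.7]
gripper_width: 0.557
grasp_force: 21.5
```

```bash
python3 go.py 0.460 -0.0724 0.23 1.61
```

```text
yaw 1.109 tilt [-0.003 -0.    -1.   ] shift [ 1.7 -4.9 17.6] turn -0.501
j [-0.55  0.16  0.65  2.07 -0.12  0.95 -0.3 ] F [ 0.4  0.  -1.7] t 7.85 tcp [ 0.4637 -0.0761  0.2476] w 0.557 gf 21.5
```

Request:
arm_command([
  [[1,-2,2],-0.16],
  [[2,-4,4],-0.32],
  [[2,-5,6],-0.5],
  [[2,-5,10],-0.5],
  [[2,-5,15],-0.5],
  [[2,-5,18],-0.5],
  [[2,-5,18],-0.5],
  [[2,-5,18],-0.5],
])

```text
time: 8.85
tcp_pos: [0.4618, -0.0727, 0.2313]
ee_rot: [0.0, 0.696, 0.718, 0.0]
force: [0.4, -0.1, -1.9]
gripper_width: 0.559
grasp_force: 21.6
```

```bash
python3 go.py 0.460 -0.0724 0.22 1.61; python3 - <<'E'
from bench import ctrl
import cv2,numpy as np
a=ctrl.snapshot("scene")[100:300,180:380,::-1];b=ctrl.snapshot("side")[130:330,230:430,::-1]
cv2.imwrite("pics/c1.png",cv2.resize(np.hstack([a,b]),(800,400),interpolation=cv2.INTER_CUBIC))
E
```

```text
yaw 1.602 tilt [ 0. -0. -1.] shift [ 0.3 -1.8 11.3] turn -0.008
j [-0.49  0.17  0.58  2.09 -0.12  0.91  0.19] F [ 0.4 -0.1 -1.9] t 8.85 tcp [ 0.4618 -0.0727  0.2313] w 0.559 gf 21.6
```

View pics/c1.png

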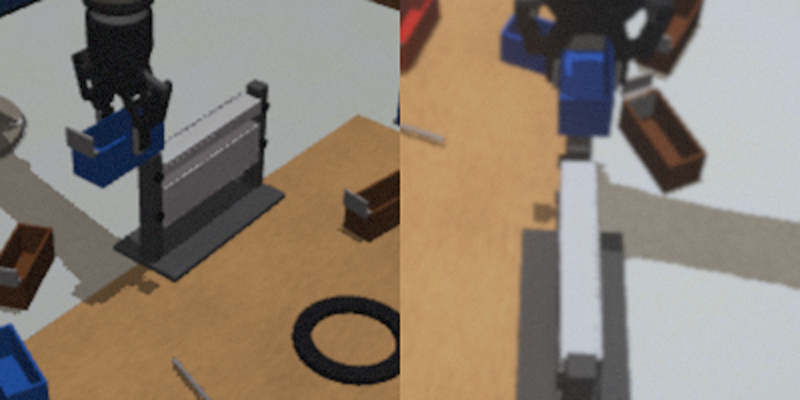

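The bin front hangs over the near upright (crop 160,150) and is aligned in the side view (585,130). Now I'll press slowly along the pivot arc.

Request:
arm_command([
  [[-7,0,4],0],
  [[-7,0,9],0],
  [[-7,0,12],0],
  [[-8,0,14],0],
  [[-10,0,16],0],
  [[-11,0,18],0],
  [[-13,0,20],0],
  [[-13,0,20],0],
])

```text
time: 9.95
tcp_pos: [0.4621, -0.0857, 0.2111]
ee_rot: [0.0, 0.696, 0.718, -0.0]
force: [-1.5, -1.0, 1.5]
gripper_width: 0.555
grasp_force: 22.3
```

Request:
arm_command([
  [[-2,0,4],0],
  [[-4,0,8],0],
  [[-6,0,12],0],
  [[-7,0,16],0],
  [[-8,0,20],0],
  [[-9,0,23],0],
  [[-9,0,26],0],
  [[-9,0,26],0],
])

```text
time: 10.95
tcp_pos: [0.4625, -0.095, 0.1851]
ee_rot: [0.0, 0.696, 0.718, -0.0]
force: [-0.6, -4.1, 0.1]
gripper_width: 0.559
grasp_force: 25.8
```

```bash
python3 go.py 0.460 -0.0724 0.22 1.61; python3 - <<'E'
from bench import ctrl
import cv2,numpy as np
a=ctrl.snapshot("scene")[120:220,180:280,::-1]
b=ctrl.snapshot("side")[130:230,260:360,::-1]
cv2.imwrite("pics/c2.png",cv2.resize(np.hstack([a,b]),(800,400),interpolation=cv2.INTER_CUBIC))
E
```

```text
yaw 1.602 tilt [ 0.    -0.001 -1.   ] shift [ 22.6  -1.7 -34.9] turn -0.008
j [-0.42  0.26  0.57  2.13 -0.19  0.8   0.3 ] F [-0.6 -4.1  0.1] t 10.95 tcp [ 0.4625 -0.095   0.1851] w 0.559 gf 25.8
```

View pics/c2.png

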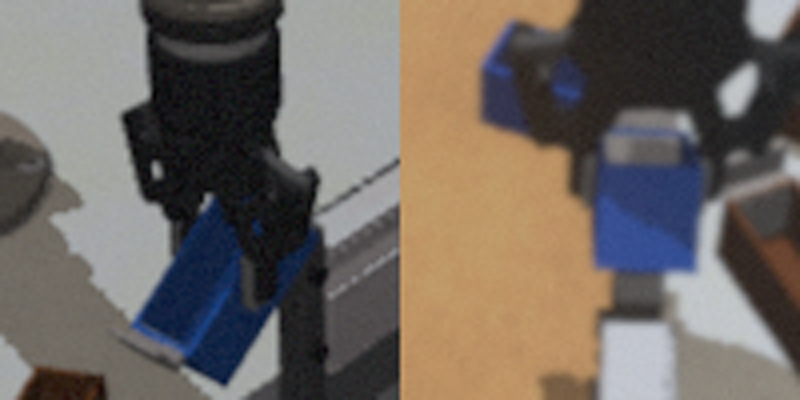

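The bin is now front-up by roughly 40° (scene crop 220,300), with the tongue at the low back end (150,345) and the gripper vertical. Next is the move to the front of the groove.

Request:
arm_command([
  [[-3,0,-30],0],
  [[-5,25,-60],0],
  [[-5,60,-65],0.1],
  [[-5,90,-65],0.27],
  [[10,115,-65],0.44],
  [[40,125,-65],0.61],
  [[70,125,-65],0.78],
  [[100,125,-65],0.95],
])

```text
time: 12.05
tcp_pos: [0.5835, 0.0117, 0.2493]
ee_rot: [-0.001, 0.948, 0.319, -0.001]
force: [1.1, -0.2, -2.5]
gripper_width: 0.56
grasp_force: 25.4
```

```bash
python3 go.py 0.5805 0.0885 0.20 0.043
```

```text
yaw 0.648 tilt [-0.002  0.001 -1.   ] shift [ 44.  -63.   49.4] turn 0.605
j [-0.71  0.41  0.76  1.82 -0.33  1.04 -0.73] F [ 1.1 -0.2 -2.5] t 12.05 tcp [0.5835 0.0117 0.2493] w 0.56 gf 25.4
```

Request:
arm_command([
  [[10,-15,0],0.15],
  [[20,-30,0],0.3],
  [[32,-45,10],0.45],
  [[44,-63,20],0.6],
  [[44,-63,35],0.6],
  [[44,-63,49],0.6],
  [[44,-63,49],0.6],
  [[44,-63,49],0.6],
])

```text
time: 13.05
tcp_pos: [0.5811, 0.0851, 0.2016]
ee_rot: [-0.0, 1.0, 0.026, 0.0]
force: [-0.6, -0.1, -1.5]
gripper_width: 0.557
grasp_force: 25.3
```

```bash
python3 go.py 0.5705 0.0885 0.16 0.043; python3 - <<'E'
from bench import ctrl
import cv2,numpy as np
for n in("scene","side"):
    a=ctrl.snapshot(n);cv2.imwrite(f"pics/p_{n}.png",a[...,::-1])
    for t in("bin","bin_heel","bin_tongue"): print(n,t,[(round(r["confidence"],2),np.round(r["uv"],1).tolist()) for r in ctrl.tip_of(t,n)])
    print([(r["box"],r["region"].sum()) for r in ctrl.outline_of("bin",n)])
a=cv2.imread("pics/p_scene.png")[110:230,240:360];b=cv2.imread("pics/p_side.png")[190:310,230:350]
cv2.imwrite("pics/c3.png",cv2.resize(np.hstack([a,b]),(800,400),interpolation=cv2.INTER_CUBIC))
E
```

```text
yaw 0.052 tilt [ 0.  0. -1.] shift [-10.4  -3.9  41.6] turn 0.009
j [-0.88  0.52  0.86  1.87 -0.47  0.97 -1.33] F [-0.6 -0.1 -1.5] t 13.05 tcp [0.5811 0.0851 0.2016] w 0.557 gf 25.3
scene bin [(0.91, [234.9, 341.6]), (0.8, [326.6, 179.0]), (0.76, [191.2, 238.0]), (0.63, [376.3, 209.2]), (0.62, [129.3, 274.0])]
scene bin_heel [(0.92, [179.1, 239.3]), (0.85, [148.1, 256.4]), (0.79, [303.0, 169.2]), (0.77, [258.0, 319.9]), (0.75, [357.8, 205.3])]
scene bin_tongue [(0.94, [177.7, 236.2]), (0.87, [149.1, 245.6]), (0.87, [359.8, 198.2]), (0.79, [296.1, 162.9]), (0.67, [260.6, 304.9])]
[([171.1, 213.2, 207.1, 255.8], np.int64(961)), ([289.4, 153.8, 346.6, 189.0], np.int64(1043)), ([204.4, 300.8, 265.5, 360.0], np.int64(2013)), ([101.7, 243.9, 152.6, 284.5], np.int64(1437)), ([353.4, 185.8, 386.2, 220.6], np.int64(980))]
side bin [(0.9, [359.3, 207.8]), (0.88, [210.1, 378.2]), (0.8, [239.5, 251.2]), (0.58, [362.3, 153.1]), (0.35, [307.9, 275.6])]
side bin_heel [(0.92, [278.6, 247.9]), (0.89, [216.6, 341.6]), (0.7, [359.4, 151.5]), (0.65, [345.0, 175.8])]
side bin_tongue [(0.89, [358.5, 147.6]), (0.84, [351.0, 167.6]), (0.71, [219.0, 333.4]), (0.61, [291.1, 248.3])]
[([349.1, 120.9, 381.2, 170.8], np.int64(1035)), ([182.5, 327.6, 232.4, 416.3], np.int64(2687)), ([338.2, 167.0, 381.8, 226.0], np.int64(1572)), ([211.7, 213.2, 292.7, 274.0], np.int64(2170))]
```

View pics/c3.png

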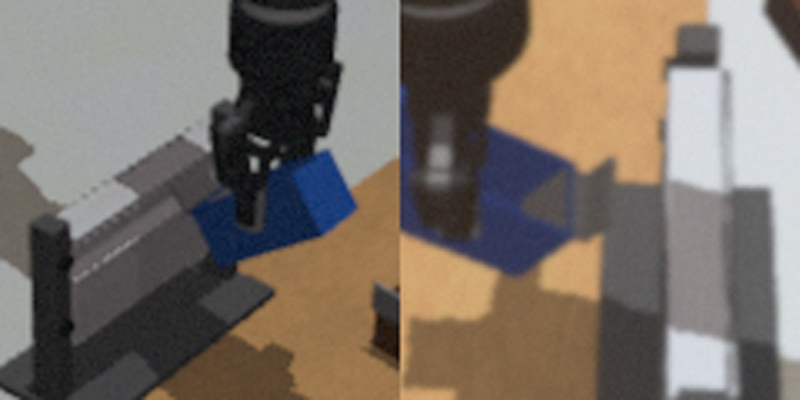

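```bash
cat > pose.py <<'E'
from bench import ctrl
from h import *
from scipy.optimize import least_squares
C=np.vstack(HBIN(0));K=np.array([[0,0,0],[-55,0,46],[-64,0,71]])/1e3
def world(P,q,tcp,yaw):
    th,gx,gz,dy=q;d=np.asarray(P)-[gx,-dy,gz];c,s=np.cos(th),np.sin(th)
    d=np.c_[d[:,0]*c-d[:,2]*s,d[:,1],d[:,0]*s+d[:,2]*c];return place(d,tcp[0],tcp[1],yaw)+[0,0,tcp[2]]
def fitpose(kp,boxes,tcp,yaw,q0=(.68,.010,.0436,0)):
    P={n:ctrl.camera_params(n) for n in("scene","side")}
    def f(q):
        o=[(q[1]-.010)/.003,(q[2]-.0436)/.003,q[3]/.002]
        for n,d in kp.items():
            u=proj(P[n],world(K,q,tcp,yaw))
            for i,uv in d.items(): o+=list((u[i]-uv)/1.5)
        for n,d in boxes.items():
            u=proj(P[n],world(C,q,tcp,yaw));e=[*u.min(0),*u.max(0)]
            for i,v in d.items(): o.append((e[i]-v)/1.0)
        return np.array(o)
    r=least_squares(f,q0,loss="soft_l1",x_scale=[.1,.005,.005,.002]);return r.x,r.fun
def rackf(p): # world->rack mm
    return 1e3*place(np.asarray(p)-[.4745,.0844,0],0,0,-.0427)
E
python3 - <<'E'
from pose import *
tcp=np.array([.5811,.0851,.2016]);yaw=.052
kp={"scene":{0:(326.6,179),1:(303,169.2),2:(296.1,162.9)},"side":{0:(239.5,251.2),1:(278.6,247.9),2:(291.1,248.3)}}
bx={"scene":{2:346.6,3:189},"side":{0:211.7,1:213.2,2:292.7,3:274}}
for a,b in((kp,bx),(kp,{}),({},bx)):
    q,r=fitpose(a,b,tcp,yaw);print(np.degrees(q[0]),q[1:]*1e3,r.round(1),rackf(world(K,q,tcp,yaw))[1:].round(1).tolist())
E
```

```text
38.60038948101273 [ 8.14010369 39.51286644  1.71895441] [-0.6 -1.4  0.9 -0.2  1.1 -0.   0.8 -0.1 -0.1 -0.5 -0.5  0.9  2.2  1.4
 -0.8  0.7  1.2 -1.9  0.3  1.5 -0.7] [[53.1, -2.6, 167.3], [30.5, -2.8, 181.2]]
36.39206137924417 [ 7.36431586 42.15166895  0.90088525] [-0.9 -0.5  0.5 -0.2  1.8  0.   0.9  0.1 -0.2 -0.7 -0.2  0.5  1.8  0.8
 -1.4] [[54.0, -3.4, 167.7], [32.0, -3.6, 182.5]]
37.57556070249311 [ 9.73898511 40.60602116  0.53632825] [-0.1 -1.   0.3  0.1  1.6 -1.2  0.6  2.1 -0.8] [[51.9, -3.8, 166.4], [29.6, -4.0, 180.7]]
```

The side crop shows the tongue (600,195) pointing at the slat from the front. The pose fit gives a tilt of about 38°, with the heel at rack (53, -3, 167) mm. Now lowering to mouth height and moving the tongue in.

Request:
arm_command([
  [[0,0,16],0.01],
  [[0,0,32],0.01],
  [[0,0,47],0.01],
  [[-8,0,47],0.01],
  [[-18,0,47],0.01],
  [[-28,0,47],0.01],
  [[-35,0,47],0.01],
  [[-41,0,47],0.01],
])

```text
time: 14.55
tcp_pos: [0.5438, 0.0843, 0.1564]
ee_rot: [-0.0, 1.0, 0.021, 0.005]
force: [14.2, 0.8, 0.0]
gripper_width: 0.555
grasp_force: 25.7
```

```bash
python3 go.py 0.5705 0.0885 0.16 0.043; python3 - <<'E'
from bench import ctrl
import cv2,numpy as np
for n in("scene","side"):
    a=ctrl.snapshot(n);cv2.imwrite(f"pics/q_{n}.png",a[...,::-1])
    for t in("bin","bin_heel","bin_tongue"): print(n,t,[(round(r["confidence"],2),np.round(r["uv"],1).tolist()) for r in ctrl.tip_of(t,n) if 220<r["uv"][0]<340 and 120<r["uv"][1]<300])
    print([(r["box"],r["region"].sum()) for r in ctrl.outline_of("bin",n)])
E
```

```text
yaw 0.043 tilt [ 0.01   0.001 -1.   ] shift [26.9 -3.1 -3.4] turn -0.0
j [-0.9   0.52  0.84  1.99 -0.51  0.84 -1.31] F [14.2  0.8  0. ] t 14.55 tcp [0.5438 0.0843 0.1564] w 0.555 gf 25.7
scene bin [(0.75, [312.1, 190.5])]
scene bin_heel [(0.61, [290.2, 178.6])]
scene bin_tongue [(0.63, [283.2, 173.7])]
[([203.9, 299.8, 266.9, 362.8], np.int64(2056)), ([100.3, 238.2, 150.1, 285.0], np.int64(1517)), ([173.5, 209.9, 207.9, 255.1], np.int64(1022)), ([280.2, 163.0, 331.4, 194.7], np.int64(874)), ([353.0, 183.0, 392.5, 222.1], np.int64(994))]
side bin [(0.76, [260.9, 263.6]), (0.67, [232.0, 146.0]), (0.55, [306.6, 259.0]), (0.38, [315.4, 262.4])]
side bin_heel [(0.82, [221.4, 153.7]), (0.77, [302.1, 264.6])]
side bin_tongue [(0.78, [313.6, 263.2]), (0.76, [220.1, 144.5]), (0.5, [302.1, 160.7])]
[([184.2, 325.7, 234.0, 417.7], np.int64(2660)), ([339.9, 166.0, 384.6, 226.2], np.int64(1622)), ([349.7, 122.7, 382.5, 168.6], np.int64(973)), ([234.5, 229.7, 308.3, 289.7], np.int64(1829)), ([213.3, 140.0, 238.5, 165.0], np.int64(341))]
```

```bash
python3 - <<'E'
from pose import *
tcp=np.array([.5438,.0843,.1564]);yaw=.043
kp={"scene":{0:(312.1,190.5),1:(290.2,178.6),2:(283.2,173.7)},"side":{0:(260.9,263.6),1:(302.1,264.6),2:(313.6,263.2)}}
bx={"scene":{2:331.4,3:194.7},"side":{0:234.5,1:229.7,3:289.7}}
for a,b in((kp,bx),(kp,{}),({},bx)):
    q,r=fitpose(a,b,tcp,yaw);print(np.degrees(q[0]),q[1:]*1e3,r.round(1),rackf(world(K,q,tcp,yaw))[1:].round(1).tolist())
a=cv2.imread("pics/q_scene.png")[140:210,260:340];b=cv2.imread("pics/q_side.png")[225:295,240:320]
cv2.imwrite("pics/c4.png",cv2.resize(np.hstack([a,b]),(800,350),interpolation=cv2.INTER_CUBIC))
E
```

```text
38.09966998849701 [ 9.20434252 39.20397641  0.18024817] [-0.3 -1.5  0.1  0.3 -0.   0.2  0.9  0.4 -0.8  0.6  0.7 -0.6  0.6  0.4
 -0.9  1.3  4.5  0.7  0.5 -3.3] [[14.5, -2.9, 122.1], [-8.0, -2.9, 136.3]]
38.3472854034943 [ 9.72951282 40.1186728  -0.58884671] [-0.1 -1.2 -0.3  0.2  0.3  0.1  1.3  0.3 -0.4  0.5  0.7 -0.7  0.6  0.3
 -0.9] [[14.8, -3.7, 120.9], [-7.8, -3.7, 134.9]]
31.642998063275446 [ 8.29035734 39.26190177  0.4203995 ] [-0.6 -1.4  0.2  1.2  2.3  0.9  1.5 -4. ] [[11.8, -2.7, 128.9], [-9.0, -2.7, 145.5]]
```

View pics/c4.png

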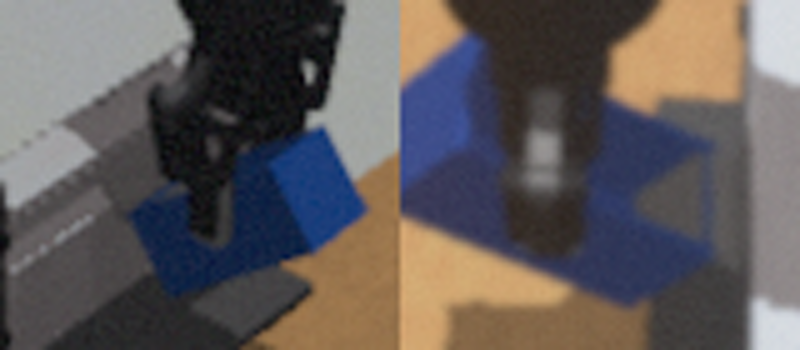

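The crop shows the hanger reaching under the lip (side 745,200) and the heel at about (14.5, 122). The sloped back face of the tongue is touching the floor's front edge, so I need to go up along the tongue's slope while moving in.

Request:
arm_command([
  [[4,0,-2],0],
  [[4,0,-5],0],
  [[2,0,-7],0],
  [[0,0,-9],0],
  [[-2,0,-11],0],
  [[-4,0,-12],0],
  [[-5,0,-12],0],
  [[-5,0,-12],0],
])

```text
time: 16.05
tcp_pos: [0.5348, 0.0838, 0.1663]
ee_rot: [-0.0, 1.0, 0.021, -0.0]
force: [0.2, 0.3, -2.8]
gripper_width: 0.559
grasp_force: 25.4
```

```bash
cat > meas.py <<'E'
import sys
from pose import *
from scipy.spatial.transform import Rotation as R
s=ctrl.get_state();tcp=np.array(s["tcp_pos"]);q=np.array(s["ee_rot"]);M=R.from_quat(q[[1,2,3,0]]).as_matrix();yaw=np.arctan2(M[1,0],M[0,0])
print("t",s["time"],"tcp",tcp.round(4),"rack",rackf(tcp[None])[0].round(1),"tilt",M[:,2].round(3),"yaw",yaw.round(3),"F",np.round(s["force"],1),"T",np.round(s["torque"],2))
kp={};bx={};g=np.array([.5345-.0,.0844,.11]);P={n:ctrl.camera_params(n) for n in("scene","side")}
q0=(float(sys.argv[1]),.0095,.040,0);pr={n:proj(P[n],world(K,q0,tcp,yaw)) for n in P}
for n in P:
    ctrl.snapshot(n);kp[n]={}
    for i,t in enumerate(("bin","bin_heel","bin_tongue")):
        L=[r for r in ctrl.tip_of(t,n) if np.hypot(*(np.array(r["uv"])-pr[n][i]))<14]
        if L: kp[n][i]=min(L,key=lambda r:np.hypot(*(np.array(r["uv"])-pr[n][i])))["uv"]
q,r=fitpose(kp,{},tcp,yaw,q0);print({n:list(d) for n,d in kp.items()},"deg",np.degrees(q[0]).round(1),"g",(q[1:]*1e3).round(1),r.round(1),"heel,tongue",rackf(world(K,q,tcp,yaw))[1:].round(1).tolist())
E
python3 meas.py .66
```

```text
t 16.05 tcp [0.5348 0.0838 0.1663] rack [ 60.2  -3.2 166.3] tilt [-0.  0. -1.] yaw 0.043 F [ 0.2  0.3 -2.8] T [-0.03  0.   -0.05]
{'scene': [0, 1, 2], 'side': [0, 2]} deg 36.3 g [ 8.9 40.3 -0.8] [-0.4 -1.1 -0.4  1.2  1.9  1.  -0.1 -1.4 -0.   0.3  0.6  0.1  0.1] heel,tongue [[5.3, -4.0, 133.0], [-16.7, -4.0, 147.8]]
```

The tongue is inside with no contact force. Now lowering until the web bears on the floor.

Request:
arm_command([
  [[-1,0,1],0],
  [[-1,0,2],0],
  [[-1,0,3],0],
  [[-1,0,3.5],0],
  [[-1,0,4],0],
  [[-1,0,4.5],0],
  [[-1,0,5],0],
  [[-1,0,5],0],
])

```text
time: 17.45
tcp_pos: [0.5348, 0.0837, 0.1617]
ee_rot: [-0.0, 1.0, 0.021, 0.001]
force: [3.2, -0.5, 4.5]
gripper_width: 0.558
grasp_force: 25.9
```

The web is on the floor with about 7 N of push. Now swinging the bin down along the arc.

Request:
arm_command([
  [[1,0,2],0],
  [[2,0,4],0],
  [[2.5,0,6],0],
  [[3,0,8],0],
  [[3.5,0,10],0],
  [[4,0,12],0],
  [[4.5,0,14],0],
  [[4.5,0,14],0],
])

```text
time: 18.45
tcp_pos: [0.538, 0.0838, 0.1469]
ee_rot: [0.0, 1.0, 0.021, -0.001]
force: [2.4, 1.1, 0.8]
gripper_width: 0.559
grasp_force: 24.8
```

```bash
python3 meas.py .45
```

```text
t 18.45 tcp [0.538  0.0838 0.1469] rack [ 63.4  -3.3 146.9] tilt [-0.001 -0.    -1.   ] yaw 0.043 F [2.4 1.1 0.8] T [ 0.01 -0.12 -0.04]
{'scene': [0, 1, 2], 'side': [0, 1, 2]} deg 23.1 g [10.6 40.5 -0.1] [ 0.2 -1.  -0.1  0.   3.1  0.7  1.1  1.4 -0.8  1.2 -0.5 -0.  -0.3 -0.1
  0.7] heel,tongue [[0.9, -3.4, 126.3], [-17.2, -3.4, 145.8]]
```

Request:
arm_command([
  [[0.7,0,2.5],0],
  [[1.2,0,5],0],
  [[1.7,0,7.5],0],
  [[2.1,0,10],0],
  [[2.4,0,12.5],0],
  [[2.6,0,15],0],
  [[2.7,0,17],0],
  [[2.7,0,17],0],
])

```text
time: 19.85
tcp_pos: [0.5413, 0.084, 0.1302]
ee_rot: [0.0, 1.0, 0.021, 0.0]
force: [1.3, -0.2, -0.6]
gripper_width: 0.557
grasp_force: 24.1
```

```bash
python3 meas.py .16
```

```text
t 19.85 tcp [0.5413 0.084  0.1302] rack [ 66.7  -3.3 130.2] tilt [ 0. -0. -1.] yaw 0.043 F [ 1.3 -0.2 -0.6] T [-0.01  0.03  0.03]
{'scene': [0, 1, 2], 'side': [0, 1, 2]} deg 10.4 g [ 6.4 40.6 -0.3] [-1.2 -1.  -0.1  1.   2.1 -1.4  1.   0.2 -0.9  0.9  1.  -1.1  0.5  2.2
 -0.8] heel,tongue [[5.4, -3.6, 124.4], [-8.0, -3.6, 147.3]]
```

Request:
arm_command([
  [[-0.3,0,2],0],
  [[-0.5,0,4],0],
  [[-0.7,0,6],0],
  [[-0.8,0,7],0],
  [[-0.9,0,8],0],
  [[-1,0,9],0],
  [[-1,0,10],0],
  [[-1,0,10],0],
])

```text
time: 21.25
tcp_pos: [0.5399, 0.084, 0.1201]
ee_rot: [0.0, 1.0, 0.021, -0.0]
force: [1.1, 0.3, 0.8]
gripper_width: 0.557
grasp_force: 24.2
```

```bash
python3 meas.py .03
```

```text
t 21.25 tcp [0.5399 0.084  0.1201] rack [ 65.4  -3.2 120.1] tilt [-0. -0. -1.] yaw 0.043 F [1.1 0.3 0.8] T [ 0.01 -0.16 -0.01]
{'scene': [0, 1, 2], 'side': [0, 1, 2]} deg 0.5 g [ 9.6 42.3  0.8] [-0.1 -0.4  0.4 -0.2  1.   1.6  0.5 -0.9 -0.2  0.2  0.1  0.2  0.  -0.
 -0.4] heel,tongue [[0.7, -2.4, 123.3], [-8.5, -2.4, 148.3]]
```

Request:
arm_command([
  [[-0.2,0,0.5],0],
  [[-0.3,0,1],0],
  [[-0.4,0,1.5],0],
  [[-0.5,0,2],0],
  [[-0.5,0,2],0],
  [[-0.5,0,2],0],
  [[-0.5,0,2],0],
  [[-0.5,0,2],0],
])

```text
time: 22.65
tcp_pos: [0.5396, 0.0839, 0.1183]
ee_rot: [-0.0, 1.0, 0.021, 0.0]
force: [1.5, 0.6, 1.3]
gripper_width: 0.557
grasp_force: 24.3
```

```bash
python3 meas.py 0; python3 - <<'E'
from bench import ctrl
import cv2,numpy as np
a=ctrl.snapshot("scene")[140:220,260:350,::-1];b=ctrl.snapshot("side")[215:295,230:320,::-1]
cv2.imwrite("pics/c5.png",cv2.resize(np.hstack([a,b]),(800,356),interpolation=cv2.INTER_CUBIC))
E
```

```text
t 22.65 tcp [0.5396 0.0839 0.1183] rack [ 65.1  -3.2 118.3] tilt [ 0.  0. -1.] yaw 0.043 F [1.5 0.6 1.3] T [ 0.04 -0.08  0.02]
{'scene': [0, 1, 2], 'side': [0, 1, 2]} deg 2.1 g [ 7.3 40.5  0.1] [-0.9 -1.   0.1 -0.5 -0.   0.4  1.3 -0.1  0.1  2.8 -0.6  0.2  0.9 -0.5
  0.1] heel,tongue [[2.6, -3.1, 121.4], [-7.4, -3.1, 146.1]]
```

View pics/c5.png

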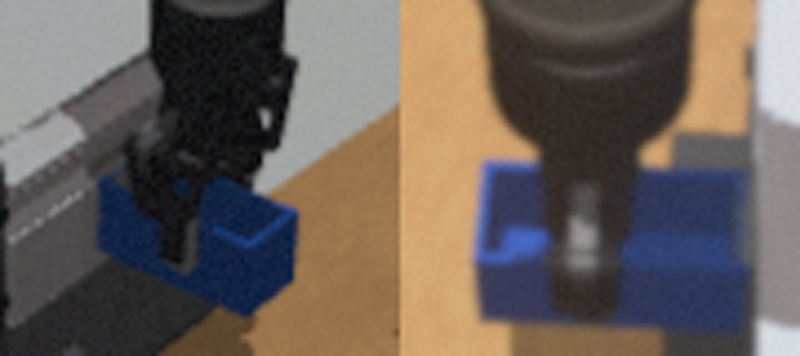

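The bin looks level in both crops, with its back at the slat (side 745,240). One more gentle press to find the stop.

Request:
arm_command([
  [[-0.2,0,0.3],0],
  [[-0.3,0,0.6],0],
  [[-0.4,0,0.9],0],
  [[-0.5,0,1.2],0],
  [[-0.5,0,1.5],0],
  [[-0.5,0,1.5],0],
  [[-0.5,0,1.5],0],
  [[-0.5,0,1.5],0],
])

```text
time: 24.15
tcp_pos: [0.5391, 0.0839, 0.1168]
ee_rot: [-0.0, 1.0, 0.021, -0.0]
force: [2.5, -0.5, 2.3]
gripper_width: 0.559
grasp_force: 24.4
```

Request:
arm_command([
  [[0,0,0.3],0],
  [[0,0,0.6],0],
  [[0,0,0.9],0],
  [[0,0,1.2],0],
  [[0,0,1.5],0],
  [[0,0,1.5],0],
  [[0,0,1.5],0],
  [[0,0,1.5],0],
])

```text
time: 25.15
tcp_pos: [0.5389, 0.0839, 0.1152]
ee_rot: [-0.0, 1.0, 0.021, -0.0]
force: [0.3, 0.3, 1.7]
gripper_width: 0.557
grasp_force: 24.4
```

```bash
python3 meas.py 0;python3 meas.py 0
```

```text
t 25.15 tcp [0.5389 0.0839 0.1152] rack [ 64.3  -3.3 115.2] tilt [-0.  0. -1.] yaw 0.043 F [0.3 0.3 1.7] T [-0.02  0.07 -0.02]
{'scene': [0, 1, 2], 'side': [0, 1, 2]} deg -0.8 g [ 8.4 37.7  0.1] [-0.5 -2.   0.1 -0.5 -0.6 -1.3  0.5  0.   0.9  0.9  1.1 -1.3  0.1  0.
 -0.1] heel,tongue [[1.0, -3.1, 124.3], [-7.7, -3.1, 149.4]]
t 25.55 tcp [0.5389 0.0839 0.1152] rack [ 64.3  -3.2 115.2] tilt [-0.  0. -1.] yaw 0.043 F [-0.3 -0.4  1.1] T [-0.01  0.28  0.05]
{'scene': [0, 1, 2], 'side': [0, 1, 2]} deg -4.8 g [ 6.7 36.4 -0.1] [-1.1 -2.4 -0.1 -0.9 -0.5  1.   0.8 -0.8  0.7  0.4  1.6  0.5  1.1 -0.3
 -1.9] heel,tongue [[3.6, -3.4, 130.0], [-3.3, -3.4, 155.6]]
```

The weight is on the groove, with the tool pressing lightly downward. Releasing.

Request:
arm_command([
  [[0,0,-0.5],0],
  [[0,0,-0.5],0],
  [[0,0,-0.5],0],
  [[0,0,-0.5],0],
  [[0,0,-0.5],0],
  [[0,0,-0.5],0],
  [[0,0,-0.5],0],
  [[0,0,-0.5],0],
], jaw=-0.5)

```text
time: 26.95
tcp_pos: [0.5391, 0.0839, 0.1158]
ee_rot: [-0.0, 1.0, 0.021, -0.0]
force: [0.2, 0.3, -0.9]
gripper_width: 0.746
grasp_force: 0.0
```

```bash
python3 meas.py 0;python3 meas.py 0
```

```text
t 26.95 tcp [0.5391 0.0839 0.1158] rack [ 64.5  -3.2 115.8] tilt [-0.  0. -1.] yaw 0.043 F [ 0.2  0.3 -0.9] T [-0.03 -0.01  0.02]
{'scene': [0, 1, 2], 'side': [0, 1, 2]} deg -6.4 g [ 7.8 41.5 -0. ] [-0.7 -0.7 -0.  -0.3  0.7  1.6 -0.5  0.3  1.1  1.7 -0.6 -0.1  0.5  0.8
 -0. ] heel,tongue [[2.6, -3.3, 127.2], [-3.6, -3.3, 153.0]]
t 27.35 tcp [0.5391 0.0839 0.1158] rack [ 64.5  -3.3 115.8] tilt [-0.  0. -1.] yaw 0.043 F [-0.4 -0.4 -0.2] T [-0.02 -0.   -0.  ]
{'scene': [0, 1, 2], 'side': [0, 1, 2]} deg 2.0 g [ 7.5 37.1 -0.3] [-0.8 -2.2 -0.1  0.9  1.1  0.3  0.5 -2.1 -0.3  2.   1.7  0.1  0.5 -0.1
 -0.9] heel,tongue [[1.8, -3.6, 122.6], [-8.1, -3.6, 147.2]]
```

Noisy, but the bin is still in place. Now backing straight up and away.

Request:
arm_command([
  [[0,0,0],0],
  [[0,0,-10],0],
  [[0,0,-25],0],
  [[0,0,-45],0],
  [[10,0,-75],0],
  [[30,0,-110],0],
  [[60,0,-150],0],
  [[60,0,-150],0],
], jaw=-0.8)

```text
time: 28.75
tcp_pos: [0.6025, 0.0863, 0.2704]
ee_rot: [-0.0, 1.0, 0.021, 0.004]
force: [0.1, 0.4, -1.0]
gripper_width: 0.895
grasp_force: 0.0
```

```bash
python3 - <<'E'
from pose import *
s=ctrl.get_state();print(s["time"],np.round(s["force"],1),np.round(s["tcp_pos"],3))
P={n:ctrl.camera_params(n) for n in("scene","side")};im={}
v=[]
for n,c in(("scene",(310,180)),("side",(270,255))):
    im[n]=ctrl.snapshot(n)[...,::-1]
    L=min(ctrl.outline_of("bin",n),key=lambda r:np.hypot((r["box"][0]+r["box"][2])/2-c[0],(r["box"][1]+r["box"][3])/2-c[1]))
    print(n,L["box"],L["region"].sum());v.append((P[n],L["region"].astype(float)))
# fit x, z, pitch, fixed yaw by silhouette of box+web
def f(q):
    e=0
    for p,m in v:
        k=np.zeros((1680,2240),np.uint8);u=proj(p,world(BIN(0)[0],(q[2],0,0,q[3]),[q[0],.0844,q[1]],.0427))*4+1.5
        cv2.fillConvexPoly(k,cv2.convexHull(np.round(u*16).astype(np.int32)),255,shift=4)
        e+=np.abs(cv2.resize(k,(560,420),interpolation=cv2.INTER_AREA)/255.-m).sum()
    return e
x0=np.array([.531,.077,0,-.003]);S=np.vstack([x0]+[x0+d for d in np.diag([.005,.005,.08,.004])])
r=minimize(f,x0,method="Nelder-Mead",options=dict(initial_simplex=S,maxiter=600));print("x,z,pitch,dy",r.x,np.degrees(r.x[2]),r.fun)
a=im["scene"][130:220,250:350];b=im["side"][210:300,230:330]
cv2.imwrite("pics/c6.png",cv2.resize(np.hstack([a,b]),(800,360),interpolation=cv2.INTER_CUBIC))
E
```

```text
28.75 [ 0.1  0.4 -1. ] [0.602 0.086 0.27 ]
scene [281.2, 168.8, 328.0, 212.4] 1235
side [243.8, 252.2, 308.7, 291.5] 2123
x,z,pitch,dy [ 0.52845787  0.07665587 -0.05195858  0.00094146] -2.9770072094229225 222.7882352941176
```

View pics/c6.png

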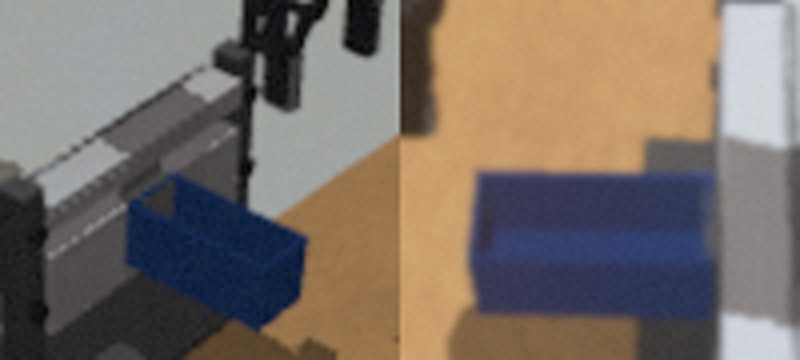

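The crops show the bin hanging alone under the lip (scene 215,250), with its back against the slat (side 715,240) and the gripper clear. The silhouette fit puts its underside at 76.7 mm, which matches web-on-floor, and level within the rack's 3 mm play. Handing in.

```bash
python3 -c "
from bench import ctrl
print(ctrl.finish_job())"
```

```text
the job is handed in; nothing more can be done
None
```

The tongued blue bin hangs by itself in the groove with the gripper clear. I handed the job in at about 29 s; the last fit put the bin about 3° front-down, right at the 3° limit. The gripper can't tilt, so I tipped the bin by pressing its front edge on a rack upright. On the way in, the tongue briefly caught the groove edge at about 14 N and was backed off.

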